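Put the specimen cutting dies back in their foam blocks

TASK

Put the four specimen cutting dies away: carry each one to the foam block whose yellow cut-out has its shape and size, and lower it in, blade down, so that it stands flat on the floor of the cut-out. Set the dies down rather than dropping them, since their edges chip, and leave the little folding magnifier and the steel loading weight where they stand.

Things in the scene. Friction and masses are not known exactly. Their poses are not given: they have to be found in the camera images.
- die_large_grip (a point): Loose steel large round specimen cutting die standing blade down: a round hoop blade 84 mm across, 30 mm high, open below, with a flat brace across its top; above it on two studs a red grip bar along the die's x axis (40 mm long, 18 mm wide along y, 24 mm high), centred over the hoop, to be pinched across its width from above. The point is the centre of the grip bar, 60 mm above the blade's edge (bar from 48 to 72 mm); z up.
- die_small_grip (a point): Loose steel small round specimen cutting die standing blade down: a round hoop blade 50 mm across, 30 mm high, open below, with a flat brace across its top; above it on two studs a red grip bar along the die's x axis (40 mm long, 18 mm wide along y, 24 mm high), centred over the hoop, to be pinched across its width from above. The point is the centre of the grip bar, 60 mm above the blade's edge (bar from 48 to 72 mm); z up.
- die_square_grip (a point): Loose steel square specimen cutting die standing blade down: a square hoop blade 64 x 64 mm, sides along its x and y, 30 mm high, open below, with a flat brace across its top; above it on two studs a red grip bar along the die's x axis (40 mm long, 18 mm wide along y, 24 mm high), centred over the hoop, to be pinched across its width from above. The point is the centre of the grip bar, 60 mm above the blade's edge (bar from 48 to 72 mm); z up.
- die_strip_grip (a point): Loose steel oblong specimen cutting die standing blade down: an oblong hoop blade 90 mm along its x by 36 mm along its y, 30 mm high, open below, with a flat brace across its top; above it on two studs a red grip bar along the die's x axis (40 mm long, 18 mm wide along y, 24 mm high), centred over the hoop, to be pinched across its width from above. The point is the centre of the grip bar, 60 mm above the blade's edge (bar from 48 to 72 mm); z up.
- nest_large: Fixed two-colour foam block for the large round die, 122 x 122 mm, 20 mm high, dark blue on top, and in its middle a round cut-out 100 mm across, 10 mm deep, with a yellow floor: a gap of 8 mm all round the die. Origin at the centre of the block's underside on the bench; floor of the cut-out at 10 mm, rim at 20 mm above it.
- nest_small: Fixed two-colour foam block for the small round die, 122 x 122 mm, 20 mm high, dark blue on top, and in its middle a round cut-out 66 mm across, 10 mm deep, with a yellow floor: a gap of 8 mm all round the die. Origin at the centre of the block's underside on the bench; floor of the cut-out at 10 mm, rim at 20 mm above it.
- nest_square: Fixed two-colour foam block for the square die, 122 x 122 mm, 20 mm high, dark blue on top, and in its middle a square cut-out 80 x 80 mm, sides along its x and y, 10 mm deep, with a yellow floor: a gap of 8 mm all round the die. Origin at the centre of the block's underside on the bench; floor of the cut-out at 10 mm, rim at 20 mm above it.
- nest_strip: Fixed two-colour foam block for the oblong die, 122 x 122 mm, 20 mm high, dark blue on top, and in its middle an oblong cut-out 106 mm along its x by 52 mm along its y, 10 mm deep, with a yellow floor: a gap of 8 mm all round the die. Origin at the centre of the block's underside on the bench; floor of the cut-out at 10 mm, rim at 20 mm above it.
- glass_center (a point): Small folding counting magnifier, 40 x 40 mm and 54 mm high, dark steel and brass, loose on the bench, not to be moved; the point is its centre, 26 mm above the bench.
- weight_center (a point): Small polished steel loading weight with a knob, 40 mm across and 26 mm high, loose on the bench, not to be moved; the point is its centre, 13 mm above the bench.

How it is judged:
At the end, for the whole second after the job is handed in: Each of the four dies stands upright (within 0.08 rad) and at rest on the floor of the cut-out of its own foam block (its edge at most 5 mm above that floor, its centre within 12 mm of the block's), the oblong one along its cut-out (within 0.25 rad) (horizontal distance between die_large_grip and nest_large below 0.012 m and z of die_large_grip in the frame of nest_large below 0.075 m and angle between each of die_large_grip, die_small_grip, die_square_grip, die_strip_grip's own z axis and vertical below 0.08 rad and linear speed of each of die_large, die_small, die_square, die_strip below 0.02 m/s and horizontal distance between die_small_grip and nest_small below 0.012 m and z of die_small_grip in the frame of nest_small below 0.075 m and horizontal distance between die_square_grip and nest_square below 0.012 m and z of die_square_grip in the frame of nest_square below 0.075 m and horizontal distance between die_strip_grip and nest_strip below 0.012 m and z of die_strip_grip in the frame of nest_strip below 0.075 m and angle between the x axis of die_strip_grip and the x axis of nest_strip, either way round below 0.25 rad); the robot touches nothing.
It fails at once if a die is let go in the air, its edge over 25 mm above the floor of a cut-out (35 mm above the bench) ((height (world z) of die_large_grip above 0.095 m and contact force between die_large and the fingers below 0.05 N) or (height (world z) of die_small_grip above 0.095 m and contact force between die_small and the fingers below 0.05 N) or (height (world z) of die_square_grip above 0.095 m and contact force between die_square and the fingers below 0.05 N) or (height (world z) of die_strip_grip above 0.095 m and contact force between die_strip and the fingers below 0.05 N)).
It fails at once if the magnifier is shifted by over 20 mm (distance of glass_center from where it was at the start of the episode above 0.02 m).
It fails at once if the loading weight is shifted by over 20 mm (distance of weight_center from where it was at the start of the episode above 0.02 m).
It also fails if it takes over 102 s, if anything falls off the work surface, if the arm or the gripper's body presses on something with over 40 N, if the wrist force passes 120 N, or if a joint passes its speed limit or range.

ROBOT

A 6-joint arm with a two-finger parallel gripper is mounted at the origin on the work surface. World frame = base frame: x ahead of the robot, y to its left, z up, the work surface at z = 0. Lengths are in m, angles in rad, forces in N, time in s.
With the tool pointing down it reaches from about 0.425 to 0.95 m from the base axis. Payload 3.5 kg.
Tool frame: the origin (TCP) lies between the finger pads; the fingertips stand 14 mm ahead of it and the grasp point (between the pads) lies 5 mm behind it; z points along the fingers, x is the direction in which the jaws open and shut, and the axes are right-handed (so a half turn about z gives the same grasp; the last joint's range is limited). The gripper opens to 85 mm and grips with 20 to 120 N. Pads are 22 mm wide; open, the fingers measure 114 mm over their backs; the gripper's body (76 mm by 85 mm) begins 54 mm behind the grasp point. The pads swing forward as they close: fully open they stand 13 mm farther back than shut.
Start: joints at [1.178, 0.286, 1.577, -0, 1.279, -0.15], TCP at [0.162, 0.655, 0.245] pointing down, gripper open.
Joint ranges: [-2.77, 2.77], [-0.9, 2.22], [0.21, 2.48], [-1.53, 4.67], [0.24, 2.81], [-2.84, 2.84]. Speed limits (rad/s): [2.79, 2.79, 3.14, 3.14, 3.14, 3.14].

INTERFACE

Orientations are given as a unit quaternion [w, x, y, z].
In Python, from cell import env gives the robot as it stands.
- The arm moves only by the tool play_rows, never from a script. Its argument "rows" is a list of rows, each a list of 3 entries, a list of its own where there are three numbers: the finger opening in m, from 0 to 0.0854, then the shift along the tool's x, y, z in m, then the turn, a rotation vector about the tool's x, y, z in degrees. A call has 1 to 20 rows; each row shifts and turns the commanded pose from where the row before left it, along the tool's axes as they then stand; what a row does not reach is not made up. A row lasts 1/10 s, in which the tool goes at most 50 mm and 8.59 degrees, less where a joint would pass 70% of its speed; a pose out of reach is approached as far as the arm can. A call is refused whole if a number of a shift passes 0.05 or a number of a turn 8.59, either way. A call with a gripper value outside its range is refused whole. The fingers move at their own pace and stop on an object; "grip_force" is the grip in N (left out, the last holds). Time passes only in rows, so rows that do not move let the fingers close. It gives the time, the measured TCP pose, the force and the opening at its end, in the units of the state.
- env.sense(): the state, without advancing time (a new reading comes with each control period).
- env.grab_frame(name): name is "scene" or "top" or "wrist"; returns a dict with "frame" (480x640x3 uint8, red, green, blue), "fovy" (degrees; the focal length in pixels is half the picture's height over the tangent of half this angle, whatever the lens; pixels are square), "cx", "cy" (the principal point, pixels), "world_from_camera" (4x4, takes a point from camera to world coordinates). Camera axes: x right, y down, z forward; pixel columns grow to the right and rows downward; lengths in m; the calibration is good to about 2 mm. A picture is of the moment at which its call begins. There is no depth.
- env.sign_off(): hands the job in, once; it reports no verdict.
The state is a dict: "time": time; "qpos": joint angles; "joint_vel": joint speeds; "joint_torque": joint torques, N m; "position": TCP position; "ee_rot": TCP orientation; "contact_force": force on the tool from outside, world axes, zero at the start; "ft_torque": the same for the moment, N m; "width": finger opening in m.
Only numpy, scipy, OpenCV 4.12 (cv2) and the standard library are available. Lean on these libraries where they do the work, as an engineer would, in place of code of your own. Each camera call takes 0.05 s, during which the arm holds its last target.

## Working session

There is one attempt and no reset: what is moved stays moved. The work goes in short steps, Python scripts to look and compute and a tool call to move; the robot and the scene stay as the last step left them, time stands still between calls to the robot, and variables do not carry over. Pictures are saved under pics/ and viewed, and the job is handed in when it is done.

Besides the shell and the picture viewer there is one more tool, called after "Request:" by a JSON object that holds its "name" and its "arguments". play_rows: Moves the arm, as the interface text tells. Its arguments: {"type":"object","properties":{"rows":{"type":"array","items":{"type":"array"}},"grip_force":{"type":"number"}},"required":["rows"]}

```bash
mkdir -p pics; ls; cat > h.py <<'E'
import numpy as np, cv2
from cell import env
def snap(n,f):
    d=env.grab_frame(n); cv2.imwrite('pics/'+f,d['frame'][:,:,::-1]); np.savez('pics/'+f[:-4]+'.npz',**d); return d
def ray(d,u,v,z):
    f=240/np.tan(np.radians(float(d['fovy']))/2); M=d['world_from_camera']
    r=M[:3,:3]@np.array([(u-d['cx'])/f,(v-d['cy'])/f,1]); o=M[:3,3]
    return o+r*(z-o[2])/r[2]
def proj(d,p):
    f=240/np.tan(np.radians(float(d['fovy']))/2); M=np.linalg.inv(d['world_from_camera'])
    c=M[:3,:3]@np.array(p)+M[:3,3]; return np.array([d['cx']+f*c[0]/c[2],d['cy']+f*c[1]/c[2]])
E
python3 - <<'E'
from h import *
for n in ['top','scene','wrist']:
    d=snap(n,n+'0.png'); print(n,d['fovy'],d['cx'],d['cy'],np.round(d['world_from_camera'],3).tolist())
print(env.sense())
E
```

```text
pics
top 51.3300475753113 316.05308752494216 245.6749019303443 [[0.009, -0.992, 0.126, 0.38], [-1.0, -0.01, -0.009, -0.006], [0.01, -0.126, -0.992, 1.139], [0.0, 0.0, 0.0, 1.0]]
scene 43.09790765611827 322.6541341326285 238.20542136380791 [[-0.614, 0.682, -0.396, 0.977], [0.789, 0.537, -0.299, 0.354], [0.009, -0.496, -0.868, 1.111], [0.0, 0.0, 0.0, 1.0]]
wrist 70.02802447869107 316.01039405616564 238.77989176216647 [[0.24, 0.938, 0.249, 0.099], [0.971, -0.232, -0.063, 0.67], [-0.002, 0.257, -0.966, 0.372], [0.0, 0.0, 0.0, 1.0]]
{'time': 0.15, 'qpos': array([ 1.17799425e+00,  2.87035506e-01,  1.57783329e+00, -5.22375457e-06,
        1.27859760e+00, -1.50020881e-01]), 'joint_vel': array([ 0.00041397, -0.00232361, -0.00579196,  0.00015259, -0.00065533,
       -0.00065449]), 'joint_torque': array([ 3.47695914e-04, -4.06604648e+01, -2.93139893e+01, -1.77110992e-04,
        3.97054027e-03,  1.10869581e-05]), 'position': array([0.1620719 , 0.65475802, 0.24422003]), 'ee_rot': array([ 4.62793772e-04,  7.87527976e-01,  6.16278191e-01, -8.14591980e-04]), 'contact_force': array([1.05458915, 0.12130585, 0.29668447]), 'ft_torque': array([-0.01766798, -0.00802653, -0.01366132]), 'width': 0.08579061457221547}
```

View pics/top0.png

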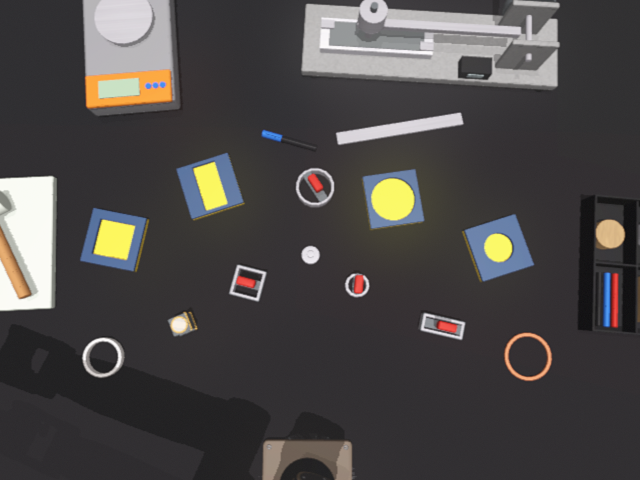

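View pics/scene0.png

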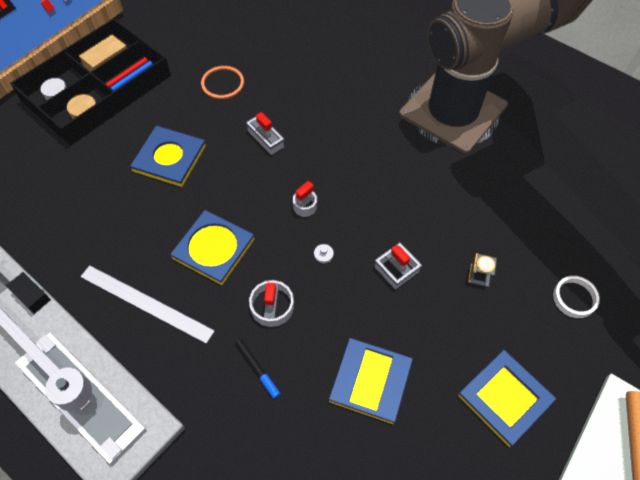

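View pics/wrist0.png

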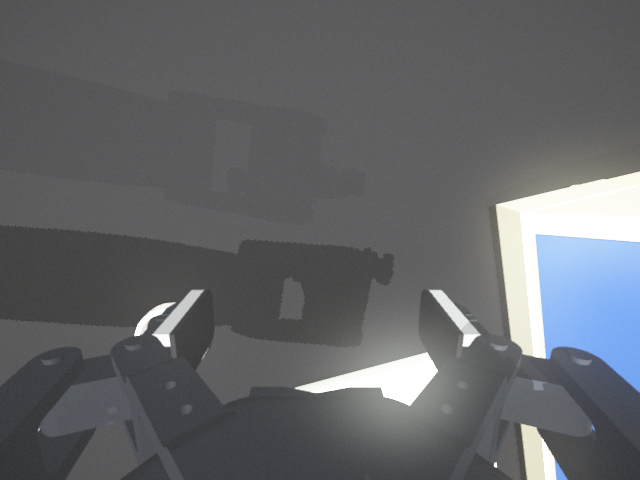

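```bash
cat > m.py <<'E'
from h import *
def load(f): return dict(np.load('pics/'+f+'.npz'))
def pl(d,pts,z): return np.array([ray(d,u,v,z)[:2] for u,v in pts])
def rect(d,c,z,hull=True):
    P=pl(d,c.reshape(-1,2),z); r=cv2.minAreaRect((P*1000).astype(np.float32)); return np.round(r[0],1),np.round(r[1],1),round(r[2],1)
def masks(d):
    hsv=cv2.cvtColor(d['frame'],cv2.COLOR_RGB2HSV); H,S,V=cv2.split(hsv)
    red=(((H<6)|(H>174))&(S>170)&(V>70)).astype(np.uint8)
    yel=((H>22)&(H<36)&(S>150)&(V>150)).astype(np.uint8)
    blue=((H>100)&(H<125)&(S>90)&(V>60)).astype(np.uint8)
    return red,yel,blue
def cts(m,lo,hi):
    return [c for c in cv2.findContours(m,cv2.RETR_EXTERNAL,cv2.CHAIN_APPROX_NONE)[0] if lo<cv2.contourArea(c)<hi]
if __name__=='__main__':
  for n in ['top0','scene0']:
    d=load(n); red,yel,blue=masks(d); print(n)
    for c in cts(red,60,900):
        m=cv2.moments(c); u=m['m10']/m['m00'],m['m01']/m['m00']
        print(' red px',np.round(u),'ctr z.06',np.round(ray(d,*u,.06)[:2]*1000,1),'rect@.072',*rect(d,c,.072))
    for c in cts(yel,400,9e3):
        m=cv2.moments(c); u=m['m10']/m['m00'],m['m01']/m['m00']
        print(' yel px',np.round(u),'c@.01',np.round(ray(d,*u,.01)[:2]*1000,1),'rect@.01',*rect(d,c,.01))
    for c in cts(blue,800,3e4):
        m=cv2.moments(c); u=m['m10']/m['m00'],m['m01']/m['m00']
        print(' blue px',np.round(u),'rect@.02',*rect(d,c,.02))
E
python3 m.py
```

```text
top0
 red px [446. 326.] ctr z.06 [ 346.  -295.5] rect@.072 [ 346.4 -292.3] [40.  16.9] 78.1
 red px [358. 284.] ctr z.06 [ 433.4 -107.7] rect@.072 [ 433.3 -107.1] [17.9 35.4] 83.6
 red px [246. 281.] ctr z.06 [437.3 135.3] rect@.072 [436.5 133.7] [38.4 17.5] 76.6
 red px [614. 301.] ctr z.06 [ 402.2 -660.9] rect@.072 [ 404.3 -653.4] [ 12.9 113.1] 86.2
 red px [315. 182.] ctr z.06 [657.3 -12.4] rect@.072 [654.4 -12.2] [39.1 17.8] 33.6
 yel px [113. 239.] c@.01 [532.6 444.5] rect@.01 [532.8 444.7] [75.8 78.3] 79.9
 yel px [209. 186.] c@.01 [659.9 231.1] rect@.01 [660.3 231.2] [102.2  48.7] 19.0
 blue px [499. 247.] rect@.02 [ 522.6 -429.7] [122.6 123.6] 18.2
 blue px [113. 239.] rect@.02 [532.  441.6] [124.5 123.7] 79.5
 blue px [209. 185.] rect@.02 [658.7 229.5] [122.4 122.5] 19.0
scene0
 red px [269. 294.] ctr z.06 [655.4 -12.5] rect@.072 [658.6  -8.5] [43.1 18.5] 31.5
 red px [400. 255.] ctr z.06 [433.9 135. ] rect@.072 [440.2 137.2] [43.8 21.2] 77.2
 red px [304. 190.] ctr z.06 [ 430. -109.] rect@.072 [ 436.5 -104.6] [23.9 46.8] 88.7
 red px [264. 121.] ctr z.06 [ 340.5 -297. ] re
[... 165 characters left out ...]
 -973.4] rect@.072 [ 399.9 -958.1] [46.8 18.2] 73.2
 yel px [507. 396.] c@.01 [529.3 443. ] rect@.01 [528.1 442.6] [79.6 75.6] 79.0
 yel px [371. 379.] c@.01 [656.8 229.2] rect@.01 [655.6 228.7] [103.4  51.4] 18.8
 yel px [212. 245.] c@.01 [ 629.7 -193.8] rect@.01 [ 629.3 -193.7] [92.3 97.5] 38.2
 yel px [168. 154.] c@.01 [ 518.4 -434.6] rect@.01 [ 518.5 -434.2] [56.5 62.1] 38.3
 blue px [508. 396.] rect@.02 [530.8 441.6] [124.2 125.4] 79.3
 blue px [371. 379.] rect@.02 [657.  229.2] [124.2 124.2] 19.0
 blue px [212. 245.] rect@.02 [ 630.8 -191.4] [124.2 125.6] 8.9
 blue px [167. 153.] rect@.02 [ 520.5 -430. ] [126.9 126.3] 18.2
 blue px [35. 25.] rect@.02 [  431.6 -1022. ] [324.3 190. ] 0.0
```

```bash
cat > g.py <<'E'
import sys
from h import *
from scipy.spatial.transform import Rotation as Ro
def goto(x,y,z,psi):
    s=env.sense(); q=s['ee_rot']; R=Ro.from_quat([q[1],q[2],q[3],q[0]])
    p=np.radians(psi); ex=np.array([np.cos(p),np.sin(p),0]); ez=np.array([0,0,-1]); 
    T=Ro.from_matrix(np.c_[ex,np.cross(ez,ex),ez])
    d=np.array([x,y,z])-s['position']
    cur=R.as_matrix()[:,0]
    print('t',s['time'],'pos',np.round(s['position'],4),'psi',round(np.degrees(np.arctan2(cur[1],cur[0])),2),'F',np.round(s['contact_force'],1),'w',round(s['width'],4))
    print(' shift-first mm',np.round(R.as_matrix().T@d*1000,1),'| shift after turn mm',np.round(T.as_matrix().T@d*1000,1),'| turn deg',np.round(np.degrees((R.inv()*T).as_rotvec()),2))
if __name__=='__main__': goto(*map(float,sys.argv[1:5]))
E
python3 g.py .4355 .135 .2 -13.1
```

```text
t 0.15 pos [0.1621 0.6548 0.2442] psi 76.09 F [1.1 0.1 0.3] w 0.0858
 shift-first mm [-438.7  390.4   44.9] | shift after turn mm [384.1 444.3  44.2] | turn deg [7.000e-02 1.000e-01 8.919e+01]
```

```bash
python3 - <<'E'
from m import *
d=load('top0'); hsv=cv2.cvtColor(d['frame'],cv2.COLOR_RGB2HSV)
print(hsv[199,392],hsv[248,498],hsv[178,372])
H,S,V=cv2.split(hsv)
y=((H>20)&(H<40)&(S>110)&(V>150)).astype(np.uint8)
b=((H>95)&(H<130)&(S>60)&(V>50)).astype(np.uint8)
for c in cts(y,300,9e3): print('y',cv2.boundingRect(c),rect(d,c,.01))
for c in cts(b,300,9e3): print('b',cv2.boundingRect(c),rect(d,c,.02))
E
```

```text
[ 30 149 251] [ 30 149 251] [109  90 168]
y (485, 234, 27, 28) (array([ 523.1, -432.1]), array([59.7, 62.7]), 88.1)
y (94, 220, 41, 40) (array([532.8, 444.1]), array([77.3, 79.8]), 79.2)
y (372, 178, 42, 42) (array([ 634.6, -191.8]), array([94.9, 96.8]), 89.7)
y (193, 162, 34, 48) (array([660.2, 230.9]), array([104.5,  51.3]), 19.0)
b (602, 272, 9, 56) (array([ 407.3, -667.1]), array([ 17.9, 123.6]), 86.3)
b (464, 214, 70, 68) (array([ 522.8, -430. ]), array([124.8, 125.3]), 18.3)
b (80, 208, 67, 63) (array([532. , 441.7]), array([125.3, 125.5]), 79.5)
b (363, 169, 61, 60) (array([ 633. , -191.1]), array([123. , 122.9]), 8.8)
b (176, 153, 67, 66) (array([658.8, 229.8]), array([124.2, 124.8]), 18.9)
```

Request:
{"name": "play_rows", "arguments": {"rows": [[0.06,[-0.0337,0.03,0],[0,0,0]],[0.06,[-0.0337,0.03,0],[0,0,0]],[0.06,[-0.0337,0.03,0],[0,0,0]],[0.06,[-0.0337,0.03,0],[0,0,0]],[0.06,[-0.0337,0.03,0],[0,0,0]],[0.06,[-0.0337,0.03,0],[0,0,0]],[0.06,[-0.0337,0.03,0],[0,0,0]],[0.06,[-0.0337,0.03,0],[0,0,0]],[0.06,[-0.0337,0.03,0],[0,0,0]],[0.06,[-0.0337,0.03,0],[0,0,0]],[0.06,[-0.0337,0.03,0],[0,0,0]],[0.06,[-0.0337,0.03,0],[0,0,0]],[0.06,[-0.0337,0.03,0],[0,0,0]],[0.06,[0,0,0.02],[0,0,8]],[0.06,[0,0,0.02],[0,0,8]],[0.06,[0,0,0],[0,0,8]],[0.06,[0,0,0],[0,0,8]],[0.06,[0,0,0],[0,0,8]],[0.06,[0,0,0],[0,0,8]],[0.06,[0,0,0],[0,0,8]]]}}

```text
time: 2.15
position: [0.4352, 0.1361, 0.205]
ee_rot: [-0.0, 0.985, 0.172, -0.0]
contact_force: [-0.2, 0.1, 0.1]
width: 0.0599
```

Request:
{"name": "play_rows", "arguments": {"rows": [[0.06,[0,0,0],[0,0,8]],[0.06,[0,0,0],[0,0,8]],[0.06,[0,0,0],[0,0,8]],[0.06,[0,0,0],[0,0,8]],[0.06,[0,0,0],[0,0,1]],[0.06,[0,0,0],[0,0,0]],[0.06,[0,0,0],[0,0,0]]]}}

```text
time: 2.85
position: [0.4354, 0.1362, 0.2052]
ee_rot: [0.0, 0.994, -0.111, -0.0]
contact_force: [-0.9, 1.3, 0.2]
width: 0.0602
```

```bash
python3 g.py .4355 .135 .055 -13.1; python3 - <<'E'
from m import *
d=snap('wrist','w1.png'); print(proj(d,[.4355,.135,.072]),proj(d,[.4355,.135,.06]))
E
```

```text
t 2.85 pos [0.4354 0.1362 0.2052] psi -12.8 F [-0.9  1.3  0.2] w 0.0602
 shift-first mm [  0.4   1.1 150.2] | shift after turn mm [  0.4   1.1 150.2] | turn deg [0.   0.01 0.3 ]
[316.48538652 234.67308183] [316.48736871 231.06427028]
```

View pics/w1.png

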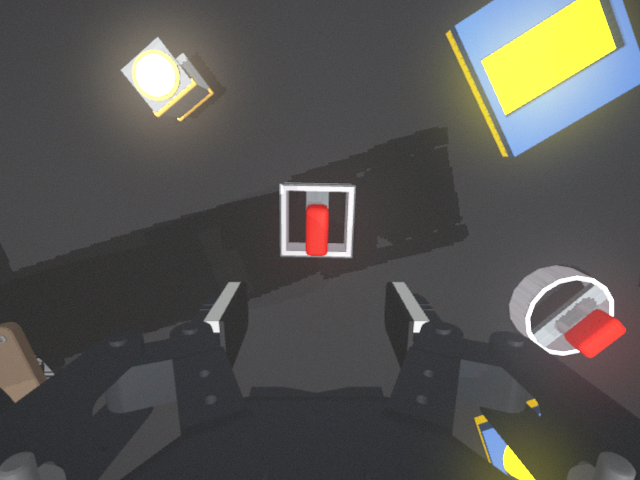

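The wrist view shows the square die's bar at (316,230). That agrees with the predicted (316,231), and the bar lies along the jaws' plane.

Request:
{"name": "play_rows", "arguments": {"rows": [[0.05,[0.0004,0.001,0.03],[0,0,0.3]],[0.05,[0,0,0.03],[0,0,0]],[0.05,[0,0,0.03],[0,0,0]],[0.05,[0,0,0.03],[0,0,0]],[0.05,[0,0,0.02],[0,0,0]],[0.05,[0,0,0.01],[0,0,0]],[0.05,[0,0,0],[0,0,0]],[0.0,[0,0,0],[0,0,0]],[0.0,[0,0,0],[0,0,0]],[0.0,[0,0,0],[0,0,0]],[0.0,[0,0,0],[0,0,0]],[0.0,[0,0,0],[0,0,0]],[0.0,[0,0,0],[0,0,0]],[0.0,[0,0,0],[0,0,0]]], "grip_force": 60}}

```text
time: 4.3
position: [0.4369, 0.1353, 0.0568]
ee_rot: [-0.0, 0.993, -0.115, 0.001]
contact_force: [-0.7, -0.2, 5.3]
width: 0.0169
```

```bash
python3 g.py .5315 .4417 .155 -10.6
```

```text
t 4.3 pos [0.4369 0.1353 0.0568] psi -13.2 F [-0.7 -0.2  5.3] w 0.0169
 shift-first mm [  22.4 -320.   -97.9] | shift after turn mm [  36.6 -318.6  -98.2] | turn deg [-0.05 -0.15 -2.6 ]
```

Request:
{"name": "play_rows", "arguments": {"rows": [[0.0,[0,0,-0.01],[0,0,0]],[0.0,[0,0,-0.02],[0,0,0]],[0.0,[0,0,-0.025],[0,0,0]],[0.0,[0,0,-0.025],[0,0,0]],[0.0,[0,0,-0.02],[0,0,0]],[0.0,[0.002,-0.015,0],[0,0,0]],[0.0,[0.002,-0.03,0],[0,0,0]],[0.0,[0.002,-0.035,0],[0,0,0]],[0.0,[0.003,-0.035,0],[0,0,0]],[0.0,[0.003,-0.035,0],[0,0,0]],[0.0,[0.002,-0.035,0],[0,0,0]],[0.0,[0.002,-0.035,0],[0,0,0]],[0.0,[0.002,-0.035,0],[0,0,0]],[0.0,[0.002,-0.03,0],[0,0,0]],[0.0,[0.002,-0.025,0],[0,0,-1.3]],[0.0,[0,-0.01,0],[0,0,-1.3]],[0.0,[0,0,0],[0,0,0]],[0.0,[0,0,0],[0,0,0]],[0.0,[0,0,0],[0,0,0]]]}}

```text
time: 6.2
position: [0.5295, 0.4403, 0.1549]
ee_rot: [0.001, 0.996, -0.093, -0.001]
contact_force: [-1.0, -0.6, -2.9]
width: 0.0173
```

```bash
python3 g.py .5315 .4417 .067 -10.6;  python3 - <<'E'
from m import *
d=snap('top','t1.png'); snap('wrist','w2.png')
red,yel,blue=masks(d)
for c in cts(red,60,900):
    m=cv2.moments(c); u=m['m10']/m['m00'],m['m01']/m['m00']; print(np.round(u),rect(d,c,.17))
cv2.imwrite('pics/t1c.png',cv2.resize(d['frame'][150:330,20:240,::-1],None,fx=3,fy=3))
E
```

```text
t 6.2 pos [0.5295 0.4403 0.1549] psi -10.67 F [-1.  -0.6 -2.9] w 0.0173
 shift-first mm [ 1.8 -1.8 87.9] | shift after turn mm [ 1.7 -1.7 87.9] | turn deg [ 0.08  0.06 -0.07]
[614. 300.] (array([ 402.6, -593.9]), array([ 11.7, 101.5]), 86.2)
[ 88. 230.] (array([528.9, 432.7]), array([39.5, 16.3]), 74.7)
[315. 183.] (array([629.1, -11.6]), array([35.5, 16.1]), 33.6)
```

View pics/w2.png

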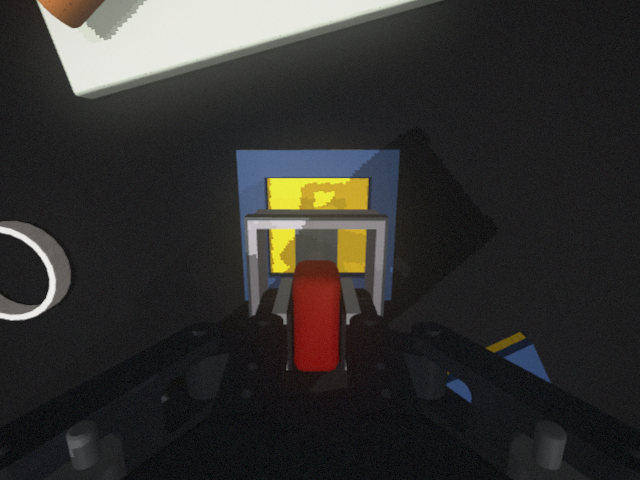

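View pics/t1c.png

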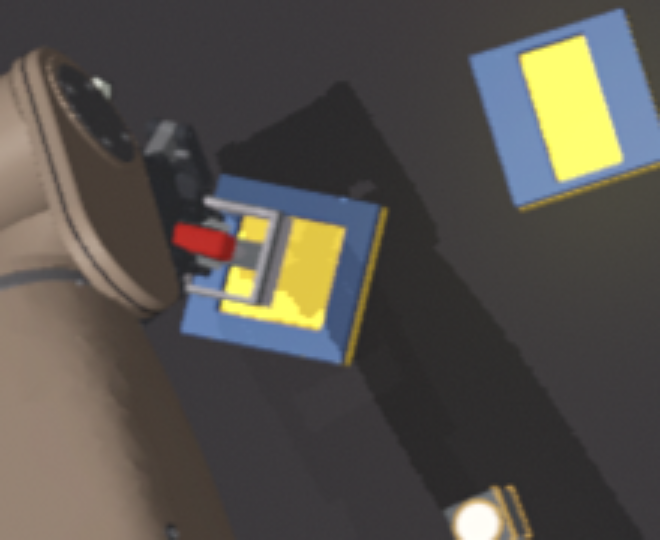

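The wrist view has the square die (centre u≈316) over the yellow cut-out (u≈318), with the sides parallel. I'll lower it.

Request:
{"name": "play_rows", "arguments": {"rows": [[0.0,[0.0017,-0.0017,0.015],[0,0,0]],[0.0,[0,0,0.025],[0,0,0]],[0.0,[0,0,0.02],[0,0,0]],[0.0,[0,0,0.01],[0,0,0]],[0.0,[0,0,0.007],[0,0,0]],[0.0,[0,0,0.004],[0,0,0]],[0.0,[0,0,0.002],[0,0,0]],[0.0,[0,0,0.001],[0,0,0]],[0.0,[0,0,0.001],[0,0,0]],[0.0,[0,0,0.001],[0,0,0]],[0.0,[0,0,0],[0,0,0]],[0.0,[0,0,0],[0,0,0]]]}}

```text
time: 7.5
position: [0.532, 0.4431, 0.0695]
ee_rot: [-0.0, 0.996, -0.092, 0.0]
contact_force: [0.3, -0.6, -3.1]
width: 0.017
```

```bash
python3 g.py .5315 .4417 .067 -10.6
```

```text
t 7.5 pos [0.532  0.4431 0.0695] psi -10.61 F [ 0.3 -0.6 -3.1] w 0.017
 shift-first mm [-0.3  1.4  2.5] | shift after turn mm [-0.3  1.4  2.5] | turn deg [-0.01 -0.01 -0.01]
```

Request:
{"name": "play_rows", "arguments": {"rows": [[0.0,[0,0.001,0.001],[0,0,0]],[0.0,[0,0,0.001],[0,0,0]],[0.0,[0,0,0.001],[0,0,0]],[0.0,[0,0,0],[0,0,0]],[0.0,[0,0,0],[0,0,0]]]}}

```text
time: 8.0
position: [0.532, 0.4421, 0.0669]
ee_rot: [-0.0, 0.996, -0.092, 0.0]
contact_force: [-0.8, -0.7, 0.4]
width: 0.017
```

```bash
python3 g.py .5315 .4417 .067 -10.6
```

```text
t 8.0 pos [0.532  0.4421 0.0669] psi -10.61 F [-0.8 -0.7  0.4] w 0.017
 shift-first mm [-0.4  0.5 -0.1] | shift after turn mm [-0.4  0.5 -0.1] | turn deg [-0.01 -0.02 -0.01]
```

Request:
{"name": "play_rows", "arguments": {"rows": [[0.0,[0,0,0.0005],[0,0,0]],[0.05,[0,0,0],[0,0,0]],[0.05,[0,0,0],[0,0,0]],[0.05,[0,0,0],[0,0,0]],[0.05,[0,0,0],[0,0,0]],[0.05,[0,0,-0.01],[0,0,0]],[0.05,[0,0,-0.03],[0,0,0]],[0.05,[0,0,-0.03],[0,0,0]],[0.05,[0,0,-0.03],[0,0,0]],[0.05,[0,0,0],[0,0,0]]]}}

```text
time: 9.0
position: [0.5347, 0.444, 0.1734]
ee_rot: [-0.004, 0.996, -0.092, 0.005]
contact_force: [0.2, -0.4, 0.4]
width: 0.0497
```

```bash
python3 g.py .656 -.0125 .165 -57; python3 - <<'E'
from m import *
d=snap('scene','s2.png'); cv2.imwrite('pics/s2c.png',cv2.resize(d['frame'][300:480,400:640,::-1],None,fx=3,fy=3))
E
```

```text
t 9.0 pos [0.5347 0.444  0.1734] psi -10.61 F [ 0.2 -0.4  0.4] w 0.0497
 shift-first mm [203.2 426.4   6.7] | shift after turn mm [448.9 146.9   8.4] | turn deg [-0.65 -0.3  46.4 ]
```

View pics/s2c.png

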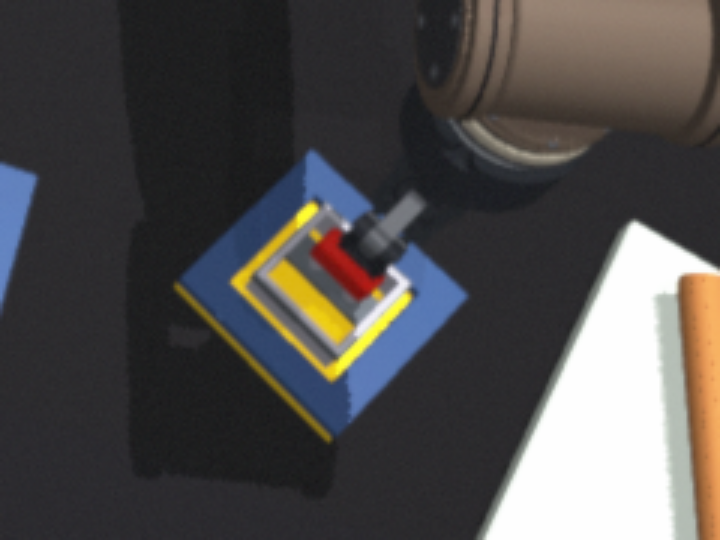

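The square die sits flat in its cut-out. Next is the large die.

Request:
{"name": "play_rows", "arguments": {"rows": [[0.05,[0.0185,0.0388,0],[0,0,0]],[0.05,[0.0185,0.0388,0],[0,0,0]],[0.05,[0.0185,0.0388,0],[0,0,0]],[0.05,[0.0185,0.0388,0],[0,0,0]],[0.05,[0.0185,0.0388,0],[0,0,0]],[0.05,[0.0185,0.0388,0],[0,0,0]],[0.05,[0.0185,0.0388,0],[0,0,0]],[0.05,[0.0185,0.0388,0],[0,0,0]],[0.05,[0.0185,0.0388,0],[0,0,0]],[0.05,[0.0185,0.0388,0],[0,0,0]],[0.05,[0.018,0.038,0],[0,0,0]],[0.05,[0,0,0],[0,0,7.8]],[0.05,[0,0,0],[0,0,7.8]],[0.05,[0,0,0],[0,0,7.7]],[0.05,[0,0,0],[0,0,7.7]],[0.05,[0,0,0],[0,0,7.7]],[0.05,[0,0,0],[0,0,7.7]],[0.05,[0,0,0],[0,0,0]],[0.05,[0,0,0],[0,0,0]]]}}

```text
time: 10.95
position: [0.6523, -0.014, 0.1647]
ee_rot: [0.0, 0.879, -0.476, -0.001]
contact_force: [0.4, 1.3, -0.3]
width: 0.05
```

```bash
python3 g.py .656 -.0125 .055 -57; python3 - <<'E'
from m import *
d=snap('wrist','w3.png'); print(proj(d,[.656,-.0125,.06]))
E
```

```text
t 10.95 pos [ 0.6523 -0.014   0.1647] psi -56.85 F [ 0.4  1.3 -0.3] w 0.05
 shift-first mm [  0.9  -4.1 109.7] | shift after turn mm [  0.8  -3.9 109.7] | turn deg [0.08 0.07 0.15]
[317.3215123  237.58109847]
```

View pics/w3.png

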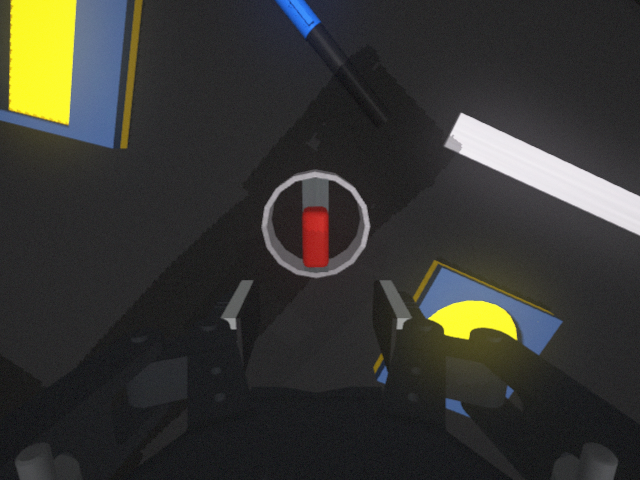

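The large die's bar is at (315,237), against a predicted (317,238), so it's aligned.

Request:
{"name": "play_rows", "arguments": {"rows": [[0.05,[0.0003,-0.004,0.02],[0,0,0]],[0.05,[0,0,0.03],[0,0,0]],[0.05,[0,0,0.03],[0,0,0]],[0.05,[0,0,0.018],[0,0,0]],[0.05,[0,0,0.01],[0,0,0]],[0.05,[0,0,0],[0,0,0]],[0.0,[0,0,0],[0,0,0]],[0.0,[0,0,0],[0,0,0]],[0.0,[0,0,0],[0,0,0]],[0.0,[0,0,0],[0,0,0]],[0.0,[0,0,0],[0,0,0]],[0.0,[0,0,0],[0,0,0]],[0.0,[0,0,0],[0,0,0]]], "grip_force": 60}}

```text
time: 12.3
position: [0.6578, -0.0123, 0.06]
ee_rot: [-0.001, 0.879, -0.477, 0.002]
contact_force: [0.9, -0.2, 5.9]
width: 0.017
```

```bash
python3 g.py .632 -.1913 .155 -57
```

```text
t 12.3 pos [ 0.6578 -0.0123  0.06  ] psi -57.01 F [ 0.9 -0.2  5.9] w 0.017
 shift-first mm [136.3 118.9 -95. ] | shift after turn mm [136.1 119.2 -95. ] | turn deg [-0.16 -0.14 -0.01]
```

Request:
{"name": "play_rows", "arguments": {"rows": [[0.0,[0,0,-0.01],[0,0,0]],[0.0,[0,0,-0.02],[0,0,0]],[0.0,[0,0,-0.025],[0,0,0]],[0.0,[0,0,-0.025],[0,0,0]],[0.0,[0,0,-0.015],[0,0,0]],[0.0,[0.012,0.01,0],[0,0,0]],[0.0,[0.025,0.021,0],[0,0,0]],[0.0,[0.025,0.022,0],[0,0,0]],[0.0,[0.025,0.022,0],[0,0,0]],[0.0,[0.025,0.022,0],[0,0,0]],[0.0,[0.016,0.014,0],[0,0,0]],[0.0,[0.008,0.008,0],[0,0,0]],[0.0,[0,0,0],[0,0,0]],[0.0,[0,0,0],[0,0,0]],[0.0,[0,0,0],[0,0,0]]]}}

```text
time: 13.8
position: [0.6305, -0.1897, 0.1523]
ee_rot: [-0.0, 0.879, -0.477, -0.001]
contact_force: [0.2, 0.2, -3.7]
width: 0.0174
```

```bash
python3 g.py .632 -.1913 .07 -57; python3 - <<'E'
from m import *
d=snap('wrist','w4.png')
E
```

```text
t 13.8 pos [ 0.6305 -0.1897  0.1523] psi -56.94 F [ 0.2  0.2 -3.7] w 0.0174
 shift-first mm [ 2.2 -0.4 82.3] | shift after turn mm [ 2.1 -0.4 82.3] | turn deg [0.01 0.07 0.06]
```

View pics/w4.png

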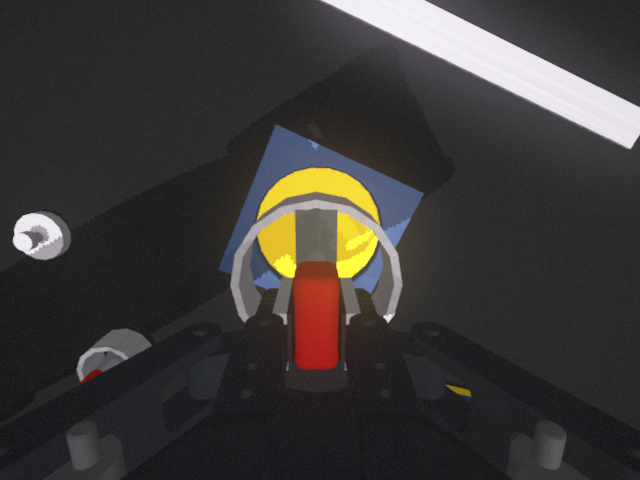

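The cut-out is centred at u≈318 and the hoop at u≈316. I'll lower it.

Request:
{"name": "play_rows", "arguments": {"rows": [[0.0,[0.0015,-0.0004,0.015],[0,0,0]],[0.0,[0,0,0.025],[0,0,0]],[0.0,[0,0,0.018],[0,0,0]],[0.0,[0,0,0.01],[0,0,0]],[0.0,[0,0,0.006],[0,0,0]],[0.0,[0,0,0.004],[0,0,0]],[0.0,[0,0,0.001],[0,0,0]],[0.0,[0,0,0.001],[0,0,0]],[0.0,[0,0,0.001],[0,0,0]],[0.0,[0,0,0.001],[0,0,0]],[0.0,[0,0,0],[0,0,0]],[0.0,[0,0,0],[0,0,0]]]}}

```text
time: 15.05
position: [0.6318, -0.192, 0.071]
ee_rot: [-0.0, 0.879, -0.477, 0.0]
contact_force: [0.1, -0.2, -3.5]
width: 0.0171
```

```bash
python3 g.py .632 -.1913 .07 -57
```

```text
t 15.05 pos [ 0.6318 -0.192   0.071 ] psi -57.01 F [ 0.1 -0.2 -3.5] w 0.0171
 shift-first mm [-0.5 -0.6  1. ] | shift after turn mm [-0.5 -0.6  1. ] | turn deg [-0.01 -0.01 -0.01]
```

Request:
{"name": "play_rows", "arguments": {"rows": [[0.0,[0,0,0.001],[0,0,0]],[0.0,[0,0,0.001],[0,0,0]],[0.0,[0,0,0.0005],[0,0,0]],[0.0,[0,0,0],[0,0,0]]]}}

```text
time: 15.45
position: [0.632, -0.1922, 0.07]
ee_rot: [0.0, 0.879, -0.477, 0.0]
contact_force: [-5.1, 2.1, 5.5]
width: 0.0172
```

```bash
python3 g.py .632 -.1913 .07 -57
```

```text
t 15.45 pos [ 0.632  -0.1922  0.07  ] psi -57.0 F [-5.1  2.1  5.5] w 0.0172
 shift-first mm [-0.8 -0.5  0. ] | shift after turn mm [-0.8 -0.5  0. ] | turn deg [ 0.   -0.02 -0.  ]
```

Request:
{"name": "play_rows", "arguments": {"rows": [[0.05,[0,0,0],[0,0,0]],[0.05,[0,0,0],[0,0,0]],[0.05,[0,0,0],[0,0,0]],[0.05,[0,0,0],[0,0,0]],[0.05,[0,0,-0.01],[0,0,0]],[0.05,[0,0,-0.03],[0,0,0]],[0.05,[0,0,-0.03],[0,0,0]],[0.05,[0,0,-0.03],[0,0,0]],[0.05,[0,0,0],[0,0,0]]]}}

```text
time: 16.35
position: [0.6349, -0.1934, 0.1755]
ee_rot: [-0.0, 0.879, -0.477, 0.006]
contact_force: [2.1, 0.2, 0.2]
width: 0.0498
```

```bash
python3 g.py .432 -.108 .165 -96; python3 - <<'E'
from m import *
d=snap('wrist','w5.png')
E
```

```text
t 16.35 pos [ 0.6349 -0.1934  0.1755] psi -57.01 F [2.1 0.2 0.2] w 0.0498
 shift-first mm [-182.3  123.7    7.9] | shift after turn mm [-63.8 210.7  10.5] | turn deg [-0.54 -0.44 39.  ]
```

View pics/w5.png

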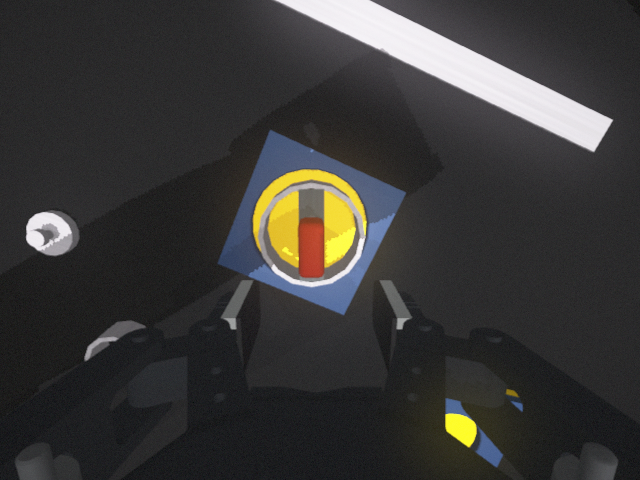

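The large die is seated inside its cut-out. Now the small die.

Request:
{"name": "play_rows", "arguments": {"rows": [[0.05,[-0.0304,0.0206,0],[0,0,0]],[0.05,[-0.0304,0.0206,0],[0,0,0]],[0.05,[-0.0304,0.0206,0],[0,0,0]],[0.05,[-0.0304,0.0206,0],[0,0,0]],[0.05,[-0.0304,0.0206,0],[0,0,0]],[0.05,[-0.0304,0.0206,0],[0,0,0]],[0.05,[0,0,0],[0,0,7.8]],[0.05,[0,0,0],[0,0,7.8]],[0.05,[0,0,0],[0,0,7.8]],[0.05,[0,0,0],[0,0,7.8]],[0.05,[0,0,0],[0,0,7.8]],[0.05,[0,0,0],[0,0,0]],[0.05,[0,0,0],[0,0,0]]]}}

```text
time: 17.7
position: [0.4283, -0.1061, 0.1675]
ee_rot: [-0.0, -0.67, 0.742, 0.001]
contact_force: [-0.2, 0.8, -0.2]
width: 0.05
```

```bash
python3 g.py .432 -.108 .055 -96; python3 - <<'E'
from m import *
d=snap('wrist','w6.png'); print(proj(d,[.432,-.108,.06]))
c=max(cts(masks(d)[0][:, :450],200,9e4),key=cv2.contourArea); print(cv2.minAreaRect(c)); m=cv2.moments(c);u=m['m10']/m['m00'],m['m01']/m['m00'];print(u,ray(d,*u,.06))
E
```

```text
t 17.7 pos [ 0.4283 -0.1061  0.1675] psi -95.85 F [-0.2  0.8 -0.2] w 0.05
 shift-first mm [  1.6  -4.1 112.5] | shift after turn mm [  1.5  -3.9 112.5] | turn deg [0.08 0.03 0.15]
[318.28237213 236.54031385]Traceback (most recent call last):
  File "<stdin>", line 3, in <module>
ValueError: max() iterable argument is empty
```

View pics/w6.png

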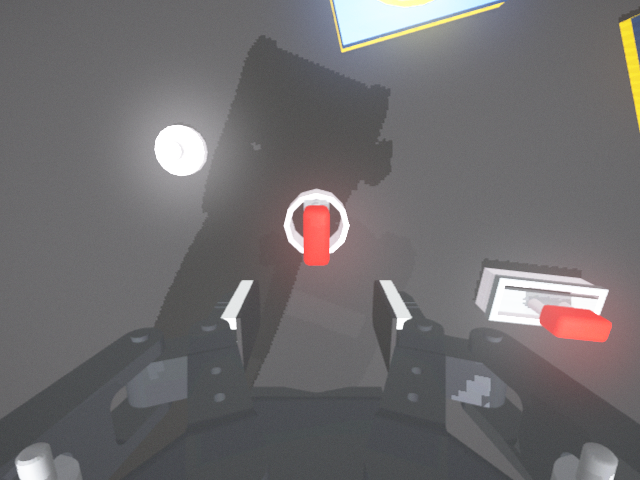

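The small die's bar is at (317,235), against a predicted (318,237), so it's aligned.

Request:
{"name": "play_rows", "arguments": {"rows": [[0.05,[0.001,-0.0035,0.022],[0,0,0]],[0.05,[0,0,0.03],[0,0,0]],[0.05,[0,0,0.03],[0,0,0]],[0.05,[0,0,0.018],[0,0,0]],[0.05,[0,0,0.01],[0,0,0]],[0.05,[0,0,0],[0,0,0]],[0.0,[0,0,0],[0,0,0]],[0.0,[0,0,0],[0,0,0]],[0.0,[0,0,0],[0,0,0]],[0.0,[0,0,0],[0,0,0]],[0.0,[0,0,0],[0,0,0]],[0.0,[0,0,0],[0,0,0]],[0.0,[0,0,0],[0,0,0]]], "grip_force": 60}}

```text
time: 19.05
position: [0.4332, -0.1081, 0.0596]
ee_rot: [0.001, -0.669, 0.743, -0.001]
contact_force: [-0.3, 0.6, 5.0]
width: 0.0171
```

```bash
python3 g.py .5217 -.430 .155 -96
```

```text
t 19.05 pos [ 0.4332 -0.1081  0.0596] psi -96.01 F [-0.3  0.6  5. ] w 0.0171
 shift-first mm [ 311.  -121.9  -95. ] | shift after turn mm [ 310.9 -121.7  -95.4] | turn deg [-0.13 -0.04 -0.01]
```

Request:
{"name": "play_rows", "arguments": {"rows": [[0.0,[0,0,-0.01],[0,0,0]],[0.0,[0,0,-0.02],[0,0,0]],[0.0,[0,0,-0.025],[0,0,0]],[0.0,[0,0,-0.025],[0,0,0]],[0.0,[0,0,-0.015],[0,0,0]],[0.0,[0.015,-0.006,0],[0,0,0]],[0.0,[0.03,-0.012,0],[0,0,0]],[0.0,[0.034,-0.013,0],[0,0,0]],[0.0,[0.034,-0.013,0],[0,0,0]],[0.0,[0.034,-0.013,0],[0,0,0]],[0.0,[0.034,-0.013,0],[0,0,0]],[0.0,[0.034,-0.013,0],[0,0,0]],[0.0,[0.034,-0.013,0],[0,0,0]],[0.0,[0.032,-0.013,0],[0,0,0]],[0.0,[0.02,-0.008,0],[0,0,0]],[0.0,[0.01,-0.005,0],[0,0,0]],[0.0,[0,0,0],[0,0,0]],[0.0,[0,0,0],[0,0,0]],[0.0,[0,0,0],[0,0,0]]]}}

```text
time: 20.95
position: [0.5206, -0.4284, 0.1527]
ee_rot: [0.0, -0.669, 0.743, 0.001]
contact_force: [0.0, -0.1, -2.9]
width: 0.0168
```

```bash
python3 g.py .5217 -.43 .0696 -96; python3 - <<'E'
from m import *
d=snap('wrist','w7.png')
E
```

```text
t 20.95 pos [ 0.5206 -0.4284  0.1527] psi -95.96 F [ 0.  -0.1 -2.9] w 0.0168
 shift-first mm [ 1.6 -1.4 83.1] | shift after turn mm [ 1.5 -1.3 83.1] | turn deg [0.07 0.07 0.04]
```

View pics/w7.png

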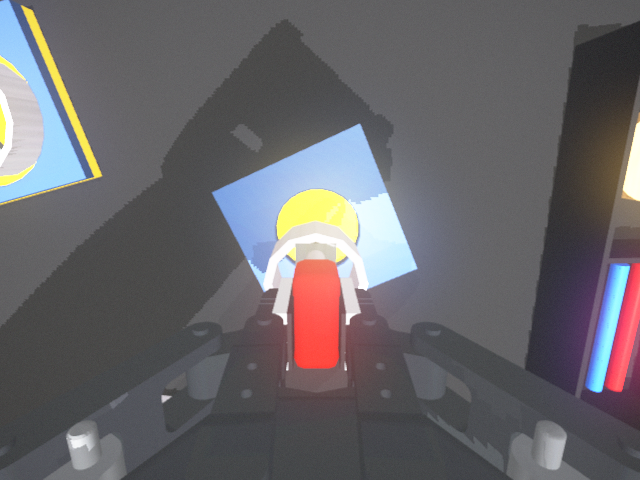

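The cut-out is at u≈317 and the hoop at u≈316. I'll lower it.

Request:
{"name": "play_rows", "arguments": {"rows": [[0.0,[0.0012,-0.0013,0.015],[0,0,0]],[0.0,[0,0,0.025],[0,0,0]],[0.0,[0,0,0.018],[0,0,0]],[0.0,[0,0,0.01],[0,0,0]],[0.0,[0,0,0.006],[0,0,0]],[0.0,[0,0,0.004],[0,0,0]],[0.0,[0,0,0.002],[0,0,0]],[0.0,[0,0,0.001],[0,0,0]],[0.0,[0,0,0.001],[0,0,0]],[0.0,[0,0,0.001],[0,0,0]],[0.0,[0,0,0],[0,0,0]],[0.0,[0,0,0],[0,0,0]]]}}

```text
time: 22.2
position: [0.5221, -0.4311, 0.0705]
ee_rot: [0.0, -0.669, 0.743, -0.0]
contact_force: [0.6, -0.2, -2.4]
width: 0.0172
```

```bash
python3 g.py .5217 -.43 .0696 -96
```

```text
t 22.2 pos [ 0.5221 -0.4311  0.0705] psi -96.01 F [ 0.6 -0.2 -2.4] w 0.0172
 shift-first mm [-1.1  0.6  0.9] | shift after turn mm [-1.1  0.6  0.9] | turn deg [-0.01 -0.01 -0.01]
```

Request:
{"name": "play_rows", "arguments": {"rows": [[0.0,[-0.001,0.0005,0.001],[0,0,0]],[0.0,[0,0,0.0005],[0,0,0]],[0.0,[0,0,0.0005],[0,0,0]],[0.0,[0,0,0],[0,0,0]]]}}

```text
time: 22.6
position: [0.522, -0.4303, 0.0696]
ee_rot: [-0.0, -0.669, 0.743, -0.0]
contact_force: [-1.1, 3.1, 5.8]
width: 0.0168
```

```bash
python3 g.py .5217 -.43 .0696 -96
```

```text
t 22.6 pos [ 0.522  -0.4303  0.0696] psi -96.01 F [-1.1  3.1  5.8] w 0.0168
 shift-first mm [-0.3  0.3  0. ] | shift after turn mm [-0.3  0.3  0. ] | turn deg [-0.03 -0.03 -0.01]
```

Request:
{"name": "play_rows", "arguments": {"rows": [[0.05,[0,0,0],[0,0,0]],[0.05,[0,0,0],[0,0,0]],[0.05,[0,0,0],[0,0,0]],[0.05,[0,0,0],[0,0,0]],[0.05,[0,0,-0.01],[0,0,0]],[0.05,[0,0,-0.03],[0,0,0]],[0.05,[0,0,-0.03],[0,0,0]],[0.05,[0,0,-0.03],[0,0,0]],[0.05,[0,0,0],[0,0,0]]]}}

```text
time: 23.5
position: [0.5241, -0.4325, 0.1757]
ee_rot: [0.0, -0.669, 0.743, -0.006]
contact_force: [0.8, -0.2, 0.1]
width: 0.05
```

```bash
python3 g.py .3435 -.296 .165 -12.3; python3 - <<'E'
from m import *
d=snap('wrist','w8.png')
E
```

```text
t 23.5 pos [ 0.5241 -0.4325  0.1757] psi -96.01 F [ 0.8 -0.2  0.1] w 0.05
 shift-first mm [-117.  194.    8.] | shift after turn mm [-205.5  -94.9   10.7] | turn deg [-8.00e-02 -7.40e-01 -8.37e+01]
```

View pics/w8.png

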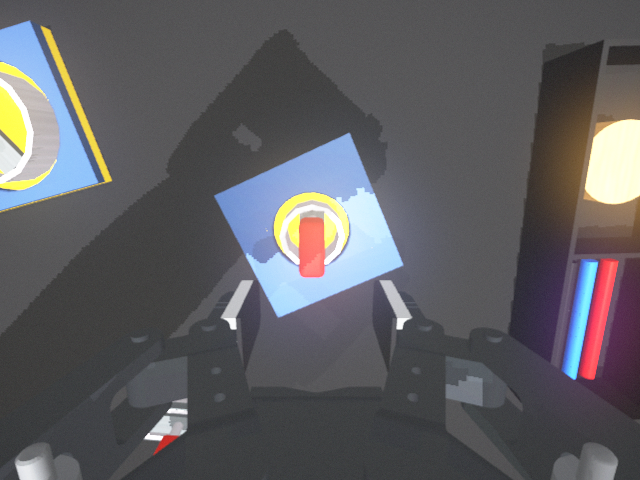

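The small die is seated. Last is the oblong one.

Request:
{"name": "play_rows", "arguments": {"rows": [[0.05,[-0.0195,0.0323,0],[0,0,0]],[0.05,[-0.0195,0.0323,0],[0,0,0]],[0.05,[-0.0195,0.0323,0],[0,0,0]],[0.05,[-0.0195,0.0323,0],[0,0,0]],[0.05,[-0.0195,0.0323,0],[0,0,0]],[0.05,[-0.0195,0.0323,0],[0,0,0]],[0.05,[0,0,0],[0,0,-7.6]],[0.05,[0,0,0],[0,0,-7.6]],[0.05,[0,0,0],[0,0,-7.6]],[0.05,[0,0,0],[0,0,-7.6]],[0.05,[0,0,0],[0,0,-7.6]],[0.05,[0,0,0],[0,0,-7.6]],[0.05,[0,0,0],[0,0,-7.6]],[0.05,[0,0,0],[0,0,-7.6]],[0.05,[0,0,0],[0,0,-7.6]],[0.05,[0,0,0],[0,0,-7.6]],[0.05,[0,0,0],[0,0,-7.6]],[0.05,[0,0,0],[0,0,0]],[0.05,[0,0,0],[0,0,0]]]}}

```text
time: 25.45
position: [0.3409, -0.2929, 0.1675]
ee_rot: [-0.001, 0.994, -0.109, -0.001]
contact_force: [-0.8, -0.1, -0.0]
width: 0.0501
```

```bash
python3 g.py .3435 -.296 .055 -12.3; python3 - <<'E'
from m import *
d=snap('wrist','w9.png'); print(proj(d,[.3435,-.296,.06]))
E
```

```text
t 25.45 pos [ 0.3409 -0.2929  0.1675] psi -12.57 F [-0.8 -0.1 -0. ] w 0.0501
 shift-first mm [  3.4   2.5 112.5] | shift after turn mm [  3.2   2.4 112.5] | turn deg [-0.06  0.06 -0.27]
[320.65717407 245.47224619]
```

View pics/w9.png

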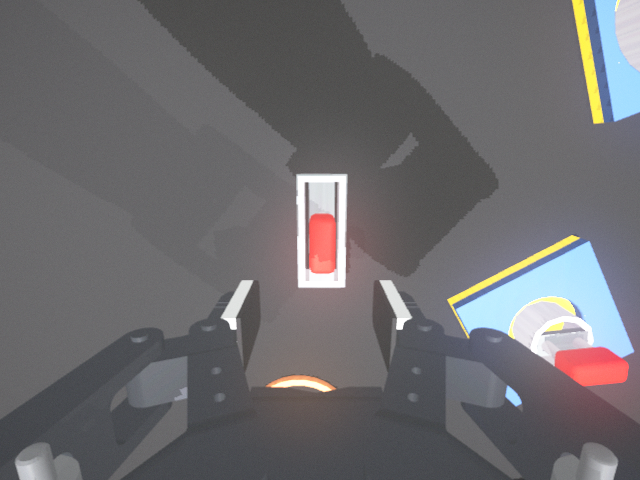

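The oblong die's bar is at (321,243), against a predicted (321,245), and it's parallel to the jaws.

Request:
{"name": "play_rows", "arguments": {"rows": [[0.05,[0.0036,0.0015,0.022],[0,0,0]],[0.05,[0,0,0.03],[0,0,0]],[0.05,[0,0,0.03],[0,0,0]],[0.05,[0,0,0.018],[0,0,0]],[0.05,[0,0,0.01],[0,0,0]],[0.05,[0,0,0],[0,0,0]],[0.0,[0,0,0],[0,0,0]],[0.0,[0,0,0],[0,0,0]],[0.0,[0,0,0],[0,0,0]],[0.0,[0,0,0],[0,0,0]],[0.0,[0,0,0],[0,0,0]],[0.0,[0,0,0],[0,0,0]],[0.0,[0,0,0],[0,0,0]]], "grip_force": 60}}

```text
time: 26.8
position: [0.345, -0.2965, 0.0597]
ee_rot: [0.001, 0.994, -0.108, 0.001]
contact_force: [-0.6, 1.4, 5.4]
width: 0.0168
```

```bash
python3 g.py .658 .2295 .18 -71.2
```

```text
t 26.8 pos [ 0.345  -0.2965  0.0597] psi -12.41 F [-0.6  1.4  5.4] w 0.0168
 shift-first mm [ 192.8 -580.8 -120.9] | shift after turn mm [-397.1 -465.8 -120.3] | turn deg [ 4.000e-02 -1.300e-01  5.879e+01]
```

Request:
{"name": "play_rows", "arguments": {"rows": [[0.0,[0,0,-0.01],[0,0,0]],[0.0,[0,0,-0.02],[0,0,0]],[0.0,[0,0,-0.03],[0,0,0]],[0.0,[0,0,-0.03],[0,0,0]],[0.0,[0,0,-0.02],[0,0,0]],[0.0,[0,0,-0.01],[0,0,0]],[0.0,[0.006,-0.018,0],[0,0,0]],[0.0,[0.01,-0.03,0],[0,0,0]],[0.0,[0.012,-0.036,0],[0,0,0]],[0.0,[0.012,-0.036,0],[0,0,0]],[0.0,[0.012,-0.036,0],[0,0,0]],[0.0,[0.012,-0.036,0],[0,0,0]],[0.0,[0.012,-0.036,0],[0,0,0]],[0.0,[0.012,-0.036,0],[0,0,0]],[0.0,[0.012,-0.036,0],[0,0,0]],[0.0,[0.012,-0.036,0],[0,0,0]],[0.0,[0.012,-0.036,0],[0,0,0]],[0.0,[0.012,-0.036,0],[0,0,0]],[0.0,[0.012,-0.036,0],[0,0,0]],[0.0,[0.008,-0.024,0],[0,0,0]]]}}

```text
time: 28.8
position: [0.5969, 0.1302, 0.1762]
ee_rot: [-0.0, 0.994, -0.107, -0.002]
contact_force: [0.1, -1.2, -3.6]
width: 0.0172
```

```bash
python3 g.py .658 .2295 .17 -71.2
```

```text
t 28.8 pos [0.5969 0.1302 0.1762] psi -12.33 F [ 0.1 -1.2 -3.6] w 0.0172
 shift-first mm [  38.5 -110.1    6. ] | shift after turn mm [-74.3 -89.8   6.2] | turn deg [ 0.12  0.17 58.87]
```

Request:
{"name": "play_rows", "arguments": {"rows": [[0.0,[0.01,-0.028,0],[0,0,0]],[0.0,[0.01,-0.03,0],[0,0,0]],[0.0,[0.009,-0.026,0],[0,0,0]],[0.0,[0.006,-0.017,0],[0,0,0]],[0.0,[0.003,-0.009,0],[0,0,0]],[0.0,[0,0,0],[0,0,4]],[0.0,[0,0,0],[0,0,7]],[0.0,[0,0,0],[0,0,7]],[0.0,[0,0,0],[0,0,7]],[0.0,[0,0,0],[0,0,7]],[0.0,[0,0,0],[0,0,7]],[0.0,[0,0,0],[0,0,7]],[0.0,[0,0,0],[0,0,7]],[0.0,[0,0,0],[0,0,6]],[0.0,[0,0,0],[0,0,0]],[0.0,[0,0,0],[0,0,0]],[0.0,[0,0,0],[0,0,0]]]}}

```text
time: 30.5
position: [0.6577, 0.2269, 0.1777]
ee_rot: [0.0, 0.812, -0.583, -0.0]
contact_force: [0.3, 0.2, -4.0]
width: 0.0165
```

```bash
python3 g.py .658 .2295 .0697 -71.2; python3 - <<'E'
from m import *
d=snap('wrist','w10.png')
E
```

```text
t 30.5 pos [0.6577 0.2269 0.1777] psi -71.34 F [ 0.3  0.2 -4. ] w 0.0165
 shift-first mm [ -2.4  -1.2 108. ] | shift after turn mm [ -2.4  -1.1 108. ] | turn deg [ 0.07  0.01 -0.14]
```

View pics/w10.png

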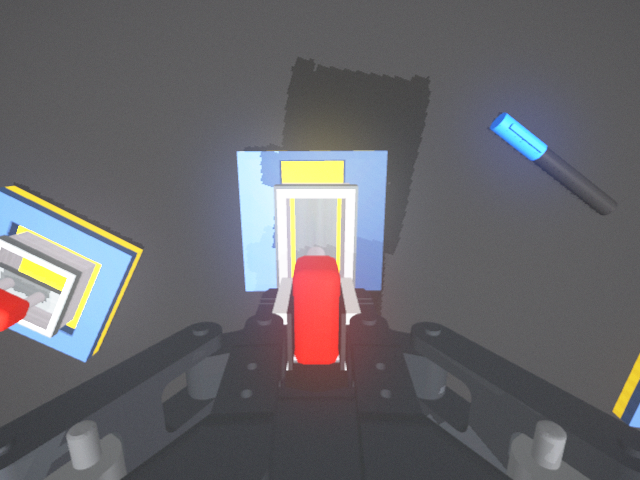

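The oblong die is parallel to its cut-out. The cut-out sits at u≈312 and the die at u≈316, matching the −2.4 mm correction. I'll lower it.

Request:
{"name": "play_rows", "arguments": {"rows": [[0.0,[-0.0022,-0.001,0.015],[0,0,0]],[0.0,[0,0,0.03],[0,0,0]],[0.0,[0,0,0.028],[0,0,0]],[0.0,[0,0,0.015],[0,0,0]],[0.0,[0,0,0.008],[0,0,0]],[0.0,[0,0,0.004],[0,0,0]],[0.0,[0,0,0.002],[0,0,0]],[0.0,[0,0,0.002],[0,0,0]],[0.0,[0,0,0.001],[0,0,0]],[0.0,[0,0,0.001],[0,0,0]],[0.0,[0,0,0],[0,0,0]],[0.0,[0,0,0],[0,0,0]]]}}

```text
time: 31.75
position: [0.6584, 0.2296, 0.0726]
ee_rot: [-0.0, 0.812, -0.584, 0.0]
contact_force: [-0.3, -0.3, -4.7]
width: 0.0172
```

```bash
python3 g.py .658 .2295 .0697 -71.2
```

```text
t 31.75 pos [0.6584 0.2296 0.0726] psi -71.41 F [-0.3 -0.3 -4.7] w 0.0172
 shift-first mm [-0.   0.5  2.9] | shift after turn mm [-0.   0.4  2.9] | turn deg [-0.02 -0.   -0.21]
```

Request:
{"name": "play_rows", "arguments": {"rows": [[0.0,[0,0,0.001],[0,0,0]],[0.0,[0,0,0.001],[0,0,0]],[0.0,[0,0,0.001],[0,0,0]],[0.0,[0,0,0.0005],[0,0,0]],[0.0,[0,0,0],[0,0,0]]]}}

```text
time: 32.25
position: [0.6585, 0.2297, 0.0698]
ee_rot: [0.0, 0.812, -0.584, 0.0]
contact_force: [-2.7, -0.0, 1.7]
width: 0.0171
```

```bash
python3 g.py .658 .2295 .0697 -71.2
```

```text
t 32.25 pos [0.6585 0.2297 0.0698] psi -71.4 F [-2.7 -0.   1.7] w 0.0171
 shift-first mm [-0.   0.5  0.1] | shift after turn mm [-0.   0.5  0.1] | turn deg [-0.  -0.  -0.2]
```

Request:
{"name": "play_rows", "arguments": {"rows": [[0.05,[0,0,0],[0,0,0]],[0.05,[0,0,0],[0,0,0]],[0.05,[0,0,0],[0,0,0]],[0.05,[0,0,0],[0,0,0]],[0.05,[0,0,-0.01],[0,0,0]],[0.05,[0,0,-0.03],[0,0,0]],[0.05,[0,0,-0.04],[0,0,0]],[0.05,[0,0,-0.04],[0,0,0]],[0.05,[0,0,-0.04],[0,0,0]],[0.05,[0.03,-0.03,0],[0,0,0]],[0.05,[0.03,-0.03,0],[0,0,0]],[0.05,[0.03,-0.03,0],[0,0,0]],[0.05,[0.03,-0.03,0],[0,0,0]],[0.05,[0.03,-0.03,0],[0,0,0]],[0.05,[0,0,0],[0,0,0]],[0.05,[0,0,0],[0,0,0]]]}}

```text
time: 33.85
position: [0.8487, 0.1343, 0.2275]
ee_rot: [0.0, 0.812, -0.584, -0.001]
contact_force: [0.0, -0.5, 0.2]
width: 0.0499
```

```bash
python3 - <<'E'
from m import *
print(env.sense()['position'],env.sense()['joint_vel'].round(3))
for n in ['top','scene']:
    d=snap(n,n+'9.png'); red,_,_=masks(d); print(n)
    for c in cts(red,40,900):
        m=cv2.moments(c); u=m['m10']/m['m00'],m['m01']/m['m00']
        print(' red px',np.round(u),'ctr z.07',np.round(ray(d,*u,.07)[:2]*1000,1),rect(d,c,.082))
E
```

```text
[0.84868164 0.13426901 0.22747763] [ 0.03  -0.053  0.031  0.005 -0.    -0.001]
top
 red px [614. 301.] ctr z.07 [ 402.  -654.9] (array([ 404.1, -647.3]), array([ 12.8, 112. ]), 86.2)
 red px [508. 244.] ctr z.07 [ 522.9 -430.9] (array([ 521.6, -425.6]), array([19.3, 35.5]), 87.7)
 red px [103. 235.] ctr z.07 [532.7 442.4] (array([531.3, 437.3]), array([42.7, 16.3]), 79.3)
 red px [398. 193.] ctr z.07 [ 632.4 -193.4] (array([ 629.3, -191.5]), array([37.3, 17.1]), 31.6)
scene
 red px [516. 388.] ctr z.07 [530.9 442.4] (array([536., 441.]), array([38.4, 21.3]), 78.1)
 red px [373. 371.] ctr z.07 [658.9 229.8] (array([662.6, 231.4]), array([42.1, 15.3]), 19.0)
 red px [207. 230.] ctr z.07 [ 629.7 -194.5] (array([ 633.6, -189.4]), array([46.4, 19.5]), 43.1)
 red px [162. 138.] ctr z.07 [ 519.8 -432.4] (array([ 524., -423.]), array([28.8, 42.6]), 83.8)
 red px [127.  71.] ctr z.07 [ 431.4 -637.7] (array([ 437.7, -626.1]), array([ 15.4, 115.4]), 86.6)
 red px [47.  5.] ctr z.07 [ 398.8 -960.6] (array([ 405.4, -945.5]), array([46.4, 18. ]), 73.2)
```

View pics/top9.png

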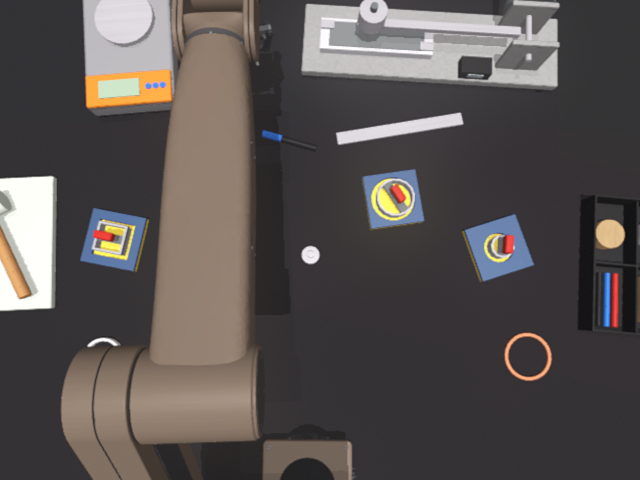

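View pics/scene9.png

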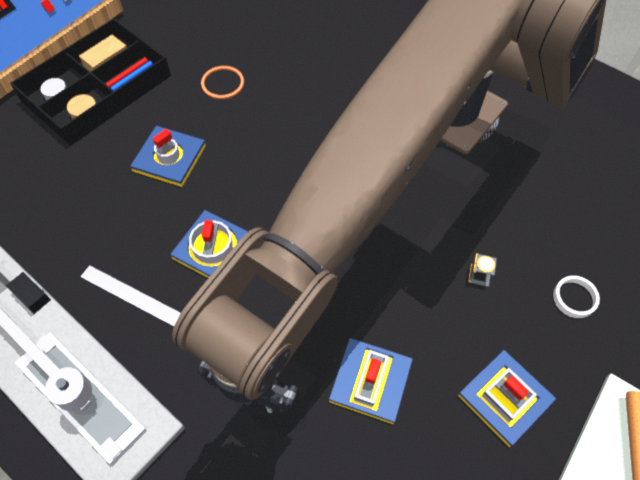

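All four bars measure within about 3 mm of their block centres at z = 0.07, in every view that shows them. The magnifier and weight haven't moved in the pictures. I'll let the arm settle and hand in.

Request:
{"name": "play_rows", "arguments": {"rows": [[0.05,[0,0,0],[0,0,0]],[0.05,[0,0,0],[0,0,0]],[0.05,[0,0,0],[0,0,0]],[0.05,[0,0,0],[0,0,0]]]}}

```text
time: 34.35
position: [0.848, 0.1357, 0.2294]
ee_rot: [-0.0, 0.812, -0.583, 0.0]
contact_force: [0.5, -0.1, 0.2]
width: 0.0501
```

```bash
python3 -c "
from cell import env
s=env.sense();print(s['joint_vel'].round(4),s['contact_force'].round(2));print(env.sign_off())"
```

```text
[-0.0033  0.0104 -0.0035  0.0009  0.0013  0.0006] [ 0.52 -0.06  0.17]
the job is handed in; nothing more can be done
None
```

All four dies are in their own foam blocks, and I handed the job in at about 34 s. I did them in the order square, large round, small round, oblong. Each was lowered to light contact with the cut-out floor (about 6 N or less) before I let go.

- **Die positions:** the final pictures put every grip bar within about 3 mm of its block's centre. The top and scene cameras agree on this for three dies. In the top view the arm hid the oblong one, so its position (about 1 mm off, aligned along its cut-out) comes from the scene camera only.
- **Seating:** when each die touched the floor, the tool was 10 mm higher than when I picked that die up from the bench, which matches the floor height. I didn't measure tilt separately; the dies look level in the pictures.
- **Magnifier and weight:** by eye they stand where they were in the first pictures. The arm hid the magnifier from the top camera and the weight from the scene camera, so each was seen in only one final view.
- **Robot:** the gripper was clear of everything, with about 0.5 N on the tool at the end.

No check failed. Sign-off gives no verdict.

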